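Set the ratchet and clamp the heat spreader

ROBOT

A 6-joint arm with a two-finger parallel gripper is mounted at the origin on a cart in front of the work surface, level with it; the furniture and walls round the work are solid. World frame = base frame: x ahead of the robot, y to its left, z up, the work surface at z = 0. Lengths are in mm, angles in rad, forces in N, time in s.
With the tool pointing down it reaches from about 350 to 975 mm from the base axis. Payload 17.4 kg.
Tool frame: the origin (TCP) lies at the very end of the fingers, on their centre line; the grasp point (between the pads) lies 19 mm behind it; z points along the fingers, y is the line along which they close (so a half turn about z gives the same grasp; the last joint's range is limited). The gripper opens to 85 mm and grips with 20 to 120 N. Pads are 22 mm wide; open, the fingers measure 114 mm over their backs; the gripper's body (76 mm by 85 mm) begins 54 mm behind the grasp point. The pads swing forward as they close: fully open they stand 13 mm farther back than shut.
Start: joints at [-1.32, 0.116, 1.442, -0, 1.584, -0.038], TCP at [192.232, -647.054, 231.303] pointing down, gripper open.
Joint ranges: [-2.83, 2.83], [-0.83, 2.19], [0.07, 2.5], [-1.14, 4.28], [0.01, 3], [-2.97, 2.97]. Speed limits (rad/s): [1.89, 1.89, 2.22, 3.14, 3.14, 3.14].

INTERFACE

Orientations are given as a rotation vector (axis times angle).
In Python, from plant import sensors, viewer, job gives the robot as it stands.
- The arm moves only by the shell command python3 -m handwheel 'ROWS' [FORCE]. ROWS is text: rows parted by semicolons, each of 7 numbers parted by spaces: the turn, a rotation vector about the tool's x, y, z scaled (see below), then the shift along the tool's x, y, z scaled (see below), then the opening, from 0 (shut) to 1 (fully open). A call has 1 to 10 rows; each row is the pose to reach, as a shift and turn from the pose commanded when the call began, along the tool's axes at that moment; what a row does not reach only later rows make up. The controller multiplies each number of a shift by 0.08 m and each number of a turn by 90 degrees. A row lasts 1/12 s, in which the tool goes at most 41.7 mm and 7.16 degrees, less where a joint would pass 70% of its speed; a pose out of reach is approached as far as the arm can. A call with a number of a shift or a turn outside -1 to 1 is refused whole. A call with a gripper value outside its range is refused whole. The fingers move at their own pace and stop on an object; FORCE is the grip in N (left out, the last holds). Time passes only in rows, so rows that repeat a pose let the fingers close. It gives the time, the measured TCP pose, the force, the opening and the grip force at its end, in the units of the state.
- sensors.sense(): the state, without advancing time (a new reading comes with each control period).
- viewer.grab_frame(name): name is "scene" or "top"; returns (picture, depth): 384x512x3 uint8, blue, green, red; 384x512 float32, mm along the optical axis (not along the pixel's ray), 0 where there is no reading.
- viewer.camera_params(name): a dict with "fx", "fy", "cx", "cy" (pixels), "dist" ([k1, k2, p1, p2, k3] as OpenCV has them; the pictures are not rectified), "R" (3x3) and "t" (3): a world point X has camera coordinates R X + t. Camera axes: x right, y down, z forward; pixel columns grow to the right and rows downward; lengths in mm; the calibration is good to about 2 mm. A picture is of the moment at which its call begins. camera_params takes no time and is no camera call.
- job.close_job(): hands the job in; it is judged then, once.
The state is a dict: "time": time; "q": joint angles; "joint_vel": joint speeds; "tau": joint torques, N m; "tcp_pos": TCP position; "orientation": TCP orientation; "contact_force": force on the tool from outside, world axes, zero at the start; "ft_torque": the same for the moment, N m; "finger_gap": finger opening in mm; "finger_force": force on a finger pad.
Only numpy, scipy, OpenCV 4.12 (cv2) and the standard library are available. Lean on these libraries where they do the work, as an engineer would, in place of code of your own. Each camera call takes 0.05 s, during which the arm holds its last target. There are 200 camera calls.

TASK

Clamp the heat spreader in the small ratchet press: first flip the pawl lever on the ratchet head over to its tightening side, then work the handle to and fro until the pressure pad bears firmly on the part, stopping as soon as the handle has plainly stiffened so that the part is not crushed. Finally swing the handle back to its home stop, leaving the pad tight and the pawl lever on the tightening side; work gently and leave the things round about alone.

Things in the scene. Friction and masses are not known exactly. Their poses are not given: they have to be found in the camera images.
- clamp_press: Grey clamp press fixed on the bench. Origin: on the vertical screw axis at bench height; z up, x towards its column. Base 134 x 96 x 14 mm (x from -52 to +82 mm), column at x 52 to 76 mm, overhung arm up to 108 mm high. The screw runs down through the arm; the handle, ratchet wheel and pawl lever sit on top of the arm.
- screw_axis (a point): Point on the screw axis at the top of the toothed ratchet wheel (60 mm across, 12 teeth), 128 mm above the bench. Clockwise from above tightens and lowers the pad 4 mm per radian. Each swing of the handle loses up to 0.6 rad before the pawl catches a tooth (pitch 0.524 rad); full swings of 1.35 rad or more gain about two teeth each.
- handle (a joint): Ratchet handle, dark steel bar 150 mm long, 111 to 119 mm high, turning about the screw axis. 0 = home stop (start); grows clockwise from above to the far stop at 1.5 rad. At 0 the bar points along (-0.752, -0.659) in the press's x, y. With the pawl lever on the tightening side it drives the screw clockwise and the return swing clicks freely (2 to 3 N at the knob); on the wrong side, the reverse.
- knob_top (a point): Centre of the top of the upright round black knob at the handle's end, 161 mm above the bench, 135 mm from the screw axis. Knob: 22 mm diameter, 42 mm high, fixed to the bar; push it sideways or straddle it. Force at the knob square to the handle: felt while moving slowly, 4 to 5 N as the screw runs; with the pad bearing it climbs 1 N per 10 mm: 7 N barely tight, 9 to 10 N right, 12 N crushes.
- selector (a joint): Pawl lever, steel, on top of the ratchet head. Its upright pivot lies on the handle bar 52 mm from the screw axis; the lever reaches 34 mm from there back over the wheel. Starts at -0.40 to -0.34 (loosening side); +0.4 is its stop on the tightening side; over 0.25 is properly over. Positive = clockwise about its pivot from above. It stays by friction; about 3 to 6 N at the tab, never over 20 N.
- tab_top (a point): Centre of the top of the upright thumb tab at the free end of the pawl lever, 158 mm above the bench. Tab 28 mm high (from 130 mm up), 14 mm long along the lever, 8 mm thick across it. To tighten it must travel about 26 mm across the handle, counter-clockwise about the screw axis, which presses the handle towards its home stop.
- pad: Round dark steel pressure pad, 30 mm across, 11 mm high, on stiff disc springs under the screw. Origin: centre of its underside, 47 mm above the bench at the start. Below it, in a nest, lies the part: a dark block with a 48 mm square aluminium spreader. How high the part stands is not told: the pad has 3 to 8 mm to go, felt only at the handle. The screw holds by friction when the handle is let go.
- solder_spool: Bystander: green spool of solder, 55 x 58 x 74 mm, standing; origin under its centre. Leave it alone.
- flux_jar: Bystander: small round jar with a lid, 42 mm across, 32 mm high; origin under its centre. Leave it alone.
- copper_tape: Bystander: small roll of copper tape, 34 mm across, 12 mm high; origin under its centre. Leave it alone.

How it is judged:
By the outcome, as a careful person would: the job done as asked, in the order asked, and still so for the second after the job is handed in, with the robot touching nothing.
It also fails if it takes over 72 s, if anything falls off the work surface, if the arm or the gripper's body presses on something with over 40 N, if the wrist force passes 120 N, or if a joint passes its speed limit or range.

## Working session

There is one attempt and no reset: what is moved stays moved. The work goes in short steps, Python scripts to look and compute and a shell command to move; the robot and the scene stay as the last step left them, time stands still between calls to the robot, and variables do not carry over. Pictures are saved under pics/ and viewed, at most 10 in all, crops included, and the job is handed in when it is done.

```bash
ls; mkdir -p pics; python3 - <<'E'
from plant import sensors, viewer
import cv2,numpy as np
for n in("scene","top"):
    p,d=viewer.grab_frame(n); cv2.imwrite(f"pics/{n}0.png",p); np.save(f"{n}0.npy",d)
    c=viewer.camera_params(n); print(n,{k:np.round(v,3).tolist() for k,v in c.items()})
s=sensors.sense(); print(s)
E
```

```text
pics
scene {'fx': 444.588, 'fy': 444.588, 'cx': 256.415, 'cy': 190.038, 'dist': [0.036, 0.0, 0.0, 0.0, 0.0], 'R': [[-0.904, -0.427, 0.007], [-0.189, 0.387, -0.903], [0.383, -0.818, -0.43]], 't': [430.846, 204.731, 1113.878]}
top {'fx': 433.547, 'fy': 433.547, 'cx': 257.65, 'cy': 188.861, 'dist': [-0.053, 0.0, 0.0, 0.0, 0.0], 'R': [[-0.013, -1.0, -0.003], [-0.989, 0.013, -0.148], [0.148, 0.001, -0.989]], 't': [3.129, 512.7, 1398.406]}
{'time': 0.1, 'q': array([-1.31978622e+00,  1.16457719e-01,  1.44221058e+00, -1.41490175e-05,
        1.58398987e+00, -3.77730689e-02]), 'joint_vel': array([ 0.00015847, -0.00218436, -0.00181466,  0.00090854, -0.00089895,
       -0.00154617]), 'tau': array([ 1.51772463e-03, -7.33664274e+01, -6.33791685e+01, -9.83496830e-05,
        5.22606380e-03, -4.38027701e-05]), 'tcp_pos': array([ 192.19307813, -646.88215667,  230.61518733]), 'orientation': array([-3.10785318e+00, -4.51892444e-01,  2.00139561e-04]), 'contact_force': array([-0.29999042,  0.46277705, -0.39911984]), 'ft_torque': array([-0.01300659, -0.04699677,  0.01310504]), 'finger_force': 0.0, 'finger_gap': 85.35927839124183}
```

View pics/scene0.png

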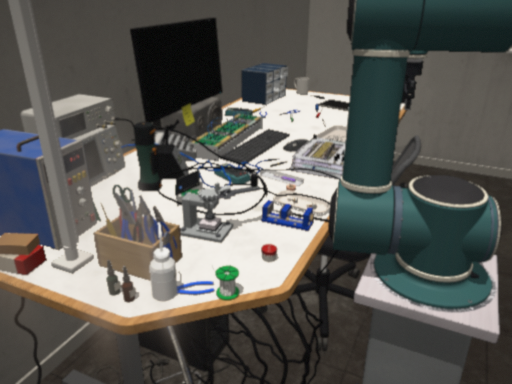

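View pics/top0.png

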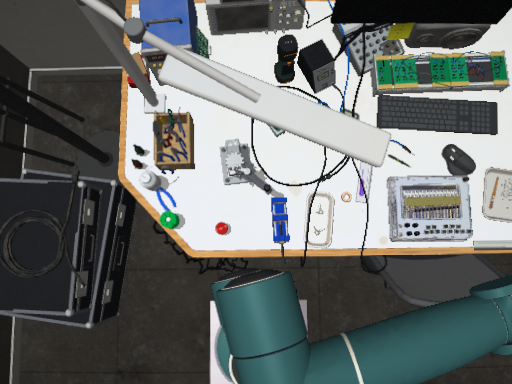

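The top view shows the press near (236,160), with its handle running to the knob near (280,190). The lamp head crosses above at (165,70)–(385,150), so I need its height. I'll enlarge both views.

```bash
cat > h.py <<'E'
import cv2,numpy as np
from plant import sensors, viewer
def ray(n,u,v):
    c=viewer.camera_params(n);K=np.array([[c['fx'],0,c['cx']],[0,c['fy'],c['cy']],[0,0,1.]])
    x=cv2.undistortPoints(np.array([[[u,v]]],float),K,np.array(c['dist'],float))[0,0]
    R=np.array(c['R']);t=np.array(c['t']);return -R.T@t, R.T@np.array([x[0],x[1],1.])
def onz(n,u,v,z):
    o,d=ray(n,u,v);return o+d*(z-o[2])/d[2]
def dep(n,u,v,D):
    o,d=ray(n,u,v);return o+d*D[int(round(v)),int(round(u))]
def proj(n,X):
    c=viewer.camera_params(n);K=np.array([[c['fx'],0,c['cx']],[0,c['fy'],c['cy']],[0,0,1.]])
    return cv2.projectPoints(np.array([X],float),cv2.Rodrigues(np.array(c['R'],float))[0],np.array(c['t'],float),K,np.array(c['dist'],float))[0][0,0]
E
python3 - <<'E'
from h import *
D=np.load('top0.npy');S=np.load('scene0.npy')
for u,v in[(236,160),(280,190),(270,184),(200,70),(280,110),(350,140),(230,75),(222,228),(170,220),(300,50)]: print('top',u,v,dep('top',u,v,D).round())
for u,v in[(255,185),(190,185),(210,195),(205,225)]: print('sc',u,v,dep('scene',u,v,S).round())
a=cv2.imread('pics/top0.png')[125:215,205:305];b=cv2.imread('pics/scene0.png')[160:250,165:275]
a=cv2.resize(a,None,fx=6,fy=6,interpolation=2);b=cv2.resize(b,(660,540),interpolation=2)
cv2.imwrite('pics/a.png',a);cv2.imwrite('pics/b.png',b)
E
```

```text
top 236 160 [591.  63. 129.]
top 280 190 [513. -79.   6.]
top 270 184 [535. -46.  -2.]
top 200 70 [616.  93. 750.]
top 280 110 [567. -48. 676.]
top 350 140 [ 514. -183.  649.]
top 230 75 [630.  45. 693.]
top 222 228 [385. 115.  34.]
top 170 220 [411. 282.  59.]
top 300 50 [ 969. -151.  106.]
sc 255 185 [493. -24. 129.]
sc 190 185 [738. -58.  65.]
sc 210 195 [578.  84. 127.]
sc 205 225 [592.  93.  34.]
```

View pics/a.png

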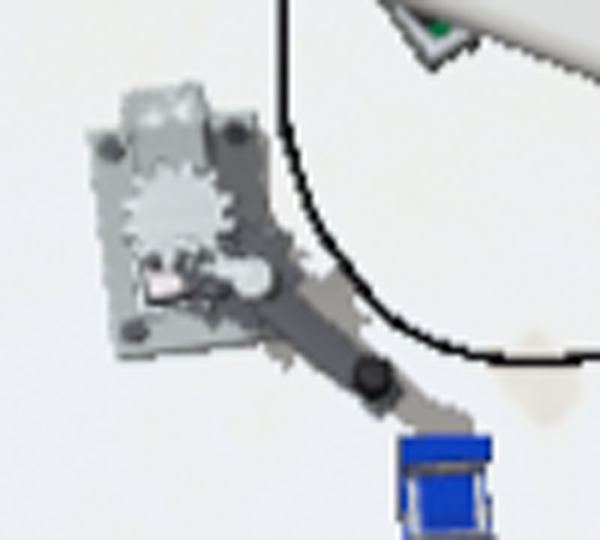

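View pics/b.png

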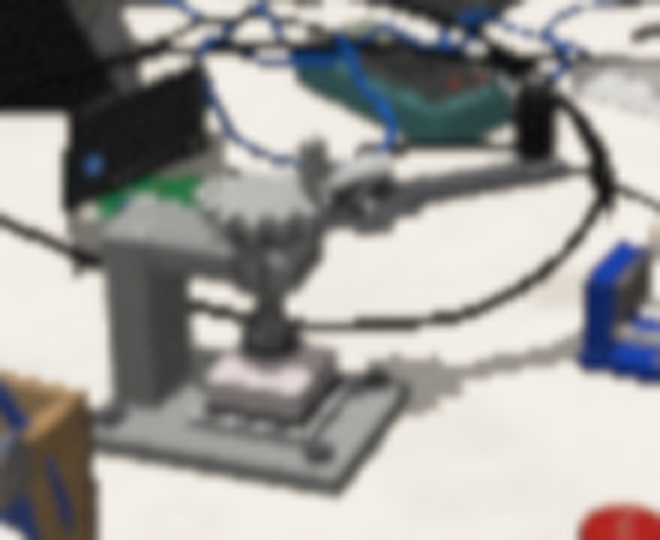

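Crop a shows the wheel centre at (180,212), the lever pivot at (250,275), the knob top at (373,370), and the lever reaching left towards about (200,270). In crop b the tab top is at (313,145) and the knob top at (537,95).

```bash
python3 - <<'E'
from h import *
A=lambda x,y:(205+(x+.5)/6-.5,125+(y+.5)/6-.5)
B=lambda x,y:(165+(x+.5)/6-.5,160+(y+.5)/6-.5)
w=onz('top',*A(180,212),128);k=onz('top',*A(373,370),161)
p=onz('top',*A(250,275),135);print('wheel',w,'knob',k,'piv',p,np.linalg.norm((k-w)[:2]),np.linalg.norm((p-w)[:2]))
ks=onz('scene',*B(537,95),161);ts=onz('scene',*B(313,143),158);print('scene knob',ks,'tab',ts)
print('tab in top crop',[(np.array(proj('top',ts))-[205,125])*6])
# base corners at z=14 from crop: yaw
c=[onz('top',*A(*q),14)for q in[(88,132),(118,358)]];e=c[0]-c[1];ax=np.degrees(np.arctan2(e[1],e[0]));print('len',np.linalg.norm(e),'yaw',ax)
y=np.radians(ax);h=np.arctan2(-.659,-.752)+y;print('handle dir pred',np.degrees(h),'meas',np.degrees(np.arctan2(*(k-w)[[1,0]])), np.degrees(np.arctan2(*(ks-w)[[1,0]])))
for s in(-.37,0,.4):
    pv=w[:2]+52*np.array([np.cos(h),np.sin(h)]);a=h+np.pi-s;print(s,(pv+34*np.array([np.cos(a),np.sin(a)])).round(1))
E
```

```text
wheel [591.99956863  67.63418509 128.        ] knob [501.91053641 -31.25680593 161.        ] piv [556.61412689  31.12994559 135.        ] 133.77392059340676 50.839836631885944
scene knob [493.57285827 -18.59371901 161.        ] tab [564.06506733  68.61106234 158.        ]
tab in top crop [array([172.59000033, 250.52403955])]
len 131.98501520221072 yaw 7.409727029115897
handle dir pred -131.36122369664582 meas -132.33331132138298 -138.7796292062003
-0.37 [569.4  60.5]
0 [580.1  54.1]
0.4 [588.3  43.4]
```

```bash
R='h'; 
python3 -m handwheel '0 0 0 0.5 -0.5 0 0.42; 0 0 0 1 -1 0 0.42; 0 0 0 1 -1 0 0.42'
python3 -m handwheel '0 0 0 0.5 -0.5 0 0.42; 0 0 0 1 -1 0 0.42; 0 0 0 1 -1 0 0.42'
python3 -m handwheel '0 0 0 0.5 -0.5 0 0.42; 0 0 0 1 -1 0 0.42; 0 0 0 1 -1 0 0.42'
```

```text
time: 0.35
tcp_pos: [246.8, -545.5, 230.6]
orientation: [-3.108, -0.451, -0.0]
contact_force: [1.2, 0.2, 0.0]
finger_gap: 51.4
finger_force: 0.0
time: 0.6
tcp_pos: [300.9, -445.5, 231.0]
orientation: [-3.108, -0.453, -0.0]
contact_force: [-0.8, -0.4, -0.2]
finger_gap: 36.1
finger_force: 0.0
time: 0.85
tcp_pos: [354.7, -346.1, 231.2]
orientation: [-3.109, -0.453, -0.001]
contact_force: [0.9, 0.0, -0.1]
finger_gap: 35.6
finger_force: 0.0
```

```bash

python3 -m handwheel '0 0 0 0.5 -0.5 0 0.42; 0 0 0 1 -1 0 0.42; 0 0 0 1 -1 0 0.42' >/dev/null
python3 -m handwheel '0 0 0 0.5 -0.5 0 0.42; 0 0 0 1 -1 0 0.42; 0 0 0 1 -1 0 0.42' >/dev/null
python3 -m handwheel '0 0 0 0.5 -0.5 0 0.42; 0 0 0 1 -1 0 0.42; 0 0 0 1 -1 0 0.42' >/dev/null
python3 -m handwheel '0 0 0 0.5 -0.5 0 0.42; 0 0 0 1 -1 0 0.42; 0 0 0 1 -1 0 0.42'
python3 -m handwheel '0 0 -0.07 0 0 0 0.42; 0 0 -0.14 0 0 0 0.42; 0 0 -0.21 0 0 0 0.42; 0 0 -0.28 0 0 0 0.42; 0 0 -0.35 0 0 0 0.42; 0 0 -0.35 0 0 0 0.42'
python3 - <<'E'
from h import *
s=sensors.sense();R=cv2.Rodrigues(s['orientation'])[0];print(R.round(3),s['q'].round(2))
u=np.array([np.cos(np.radians(-132)),np.sin(np.radians(-132))]);y=np.array([.743,-.669])
t=np.r_[np.array([592,67.6])+20.6*u-13*y,133];print(t,(R.T@(t-s['tcp_pos'])).round(1))
p,d=viewer.grab_frame('scene');cv2.imwrite('pics/c.png',cv2.resize(p[130:250,150:290],None,fx=5,fy=5,interpolation=2))
E
```

```text
time: 1.85
tcp_pos: [570.3, 52.2, 230.9]
orientation: [-3.108, -0.454, 0.0]
contact_force: [0.6, -1.1, 0.3]
finger_gap: 35.8
finger_force: 0.0
time: 2.35
tcp_pos: [569.4, 49.3, 231.0]
orientation: [-2.866, -1.287, 0.001]
contact_force: [-0.5, -1.0, -0.5]
finger_gap: 35.7
finger_force: 0.0
[[ 0.664  0.747 -0.001]
 [ 0.747 -0.664 -0.   ]
 [-0.    -0.    -1.   ]] [ 0.04 -0.11  1.67 -0.    1.58  0.77]
[568.55690951  60.9882166  133.        ] [ 8.2 -8.4 98. ]
```

View pics/c.png

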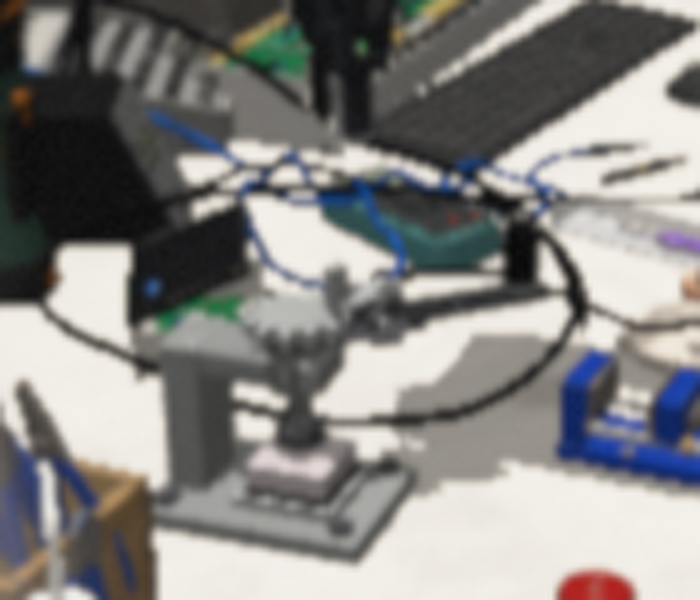

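The scene view shows the fingertips at (345,130), above the tab at (337,270). I'll check the tab column against my prediction.

```bash
python3 - <<'E'
from h import *
f=lambda X:((proj('scene',X)-[150,130])*5).round()
print('tab',f([568.5,61,158]),f([568.5,61,130]),'tcp',f([569.4,49.3,231]),'knob',f([502,-31,161]),f([502,-31,119]),'wheel ctr',f([592,67.6,128]))
for o in[(5*.664,5*.747),(5*.747,-5*.664)]: print(f([568.5+o[0],61+o[1],158]))
E
```

```text
tab [334. 260.] [335. 307.] tcp [339. 128.] knob [516. 217.] [516. 284.] wheel ctr [292. 306.]
[325. 262.]
[331. 257.]
```

```bash

python3 -m handwheel '0 0 0 0.1 -0.1 0.2 0.42; 0 0 0 0.1 -0.1 0.5 0.42; 0 0 0 0.1 -0.1 0.7 0.42; 0 0 0 0.1 -0.1 0.7 0.42'
python3 -m handwheel '0 0 0 0 0 0.1 0.42; 0 0 0 0 0 0.2 0.42; 0 0 0 0 0 0.3 0.42; 0 0 0 0 0 0.4 0.42; 0 0 0 0 0 0.48 0.42;  0 0 0 0 0 0.48 0.42'
python3 - <<'E'
from h import *
p,d=viewer.grab_frame('scene');cv2.imwrite('pics/d.png',cv2.resize(p[150:220,180:270],None,fx=8,fy=8,interpolation=2))
E
```

```text
time: 2.73
tcp_pos: [567.6, 60.5, 171.6]
orientation: [-2.87, -1.273, 0.007]
contact_force: [-0.1, 0.5, -0.5]
finger_gap: 35.9
finger_force: 0.0
time: 3.23
tcp_pos: [568.5, 60.5, 135.4]
orientation: [-2.869, -1.278, 0.003]
contact_force: [0.6, 0.6, 0.1]
finger_gap: 35.9
finger_force: 0.0
```

View pics/d.png

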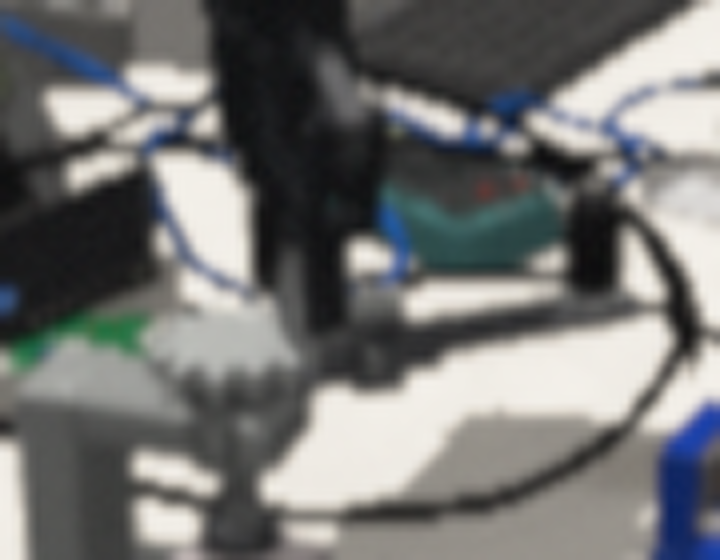

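The straddle made no contact, and the front finger now hides the tab at about (310,290). Next I push along tool +y in small steps while watching the force.

```bash

python3 -m handwheel '0 0 0 0 0.05 0 0.42; 0 0 0 0 0.1 0 0.42; 0 0 0 0 0.15 0 0.42' | egrep 'tcp|contact'
python3 -m handwheel '0 0 0 0 0.03 0 0.42; 0 0 0 0 0.06 0 0.42' | egrep 'tcp|contact'
python3 -m handwheel '0 0 0 0 0.03 0 0.42; 0 0 0 0 0.06 0 0.42' | egrep 'tcp|contact'
python3 -m handwheel '0 0 0 0 0.03 0 0.42; 0 0 0 0 0.06 0 0.42' | egrep 'tcp|contact'
```

```text
tcp_pos: [578.4, 52.5, 137.5]
contact_force: [-0.7, 5.1, 0.3]
tcp_pos: [581.8, 49.4, 137.2]
contact_force: [-0.3, 4.8, 0.1]
tcp_pos: [585.3, 46.2, 137.1]
contact_force: [-0.7, 5.4, -0.5]
tcp_pos: [588.8, 43.0, 137.0]
contact_force: [-0.3, 6.3, 1.2]
```

```bash

python3 -m handwheel '0 0 0 0 0.03 0 0.42; 0 0 0 0 0.05 0 0.42' | egrep 'tcp|contact'
python3 -m handwheel '0 0 0 0 0.025 0 0.42; 0 0 0 0 0.025 0 0.42' | egrep 'tcp|contact'
python3 -m handwheel '0 0 0 0 0.025 0 0.42; 0 0 0 0 0.025 0 0.42' | egrep 'tcp|contact'
```

```text
tcp_pos: [591.8, 40.3, 137.0]
contact_force: [-1.4, 7.3, 0.7]
tcp_pos: [593.2, 38.8, 136.9]
contact_force: [-2.1, 4.7, 1.8]
tcp_pos: [594.0, 37.9, 136.9]
contact_force: [-8.4, 7.1, 3.9]
```

```bash

python3 -m handwheel '0 0 0 0 0.012 0 0.42; 0 0 0 0 0.012 0 0.42' | egrep 'tcp|contact'
python3 -m handwheel '0 0 0 0 -0.1 0 0.42; 0 0 0 0 -0.2 0 0.42; 0 0 0 0 -0.2 -0.3 0.42; 0 0 0 0 -0.2 -0.8 0.42; 0 0 0 0 -0.2 -0.9 0.42'
python3 - <<'E'
from h import *
p,d=viewer.grab_frame('scene');q,e=viewer.grab_frame('top')
cv2.imwrite('pics/e.png',np.hstack([cv2.resize(p[150:220,180:270],(720,560),interpolation=2)]))
E
```

```text
tcp_pos: [594.4, 37.7, 136.8]
contact_force: [-11.0, 10.2, 4.8]
time: 5.12
tcp_pos: [584.3, 47.7, 215.0]
orientation: [2.867, 1.278, 0.009]
contact_force: [1.3, -0.6, 1.8]
finger_gap: 35.9
finger_force: 0.0
```

View pics/e.png

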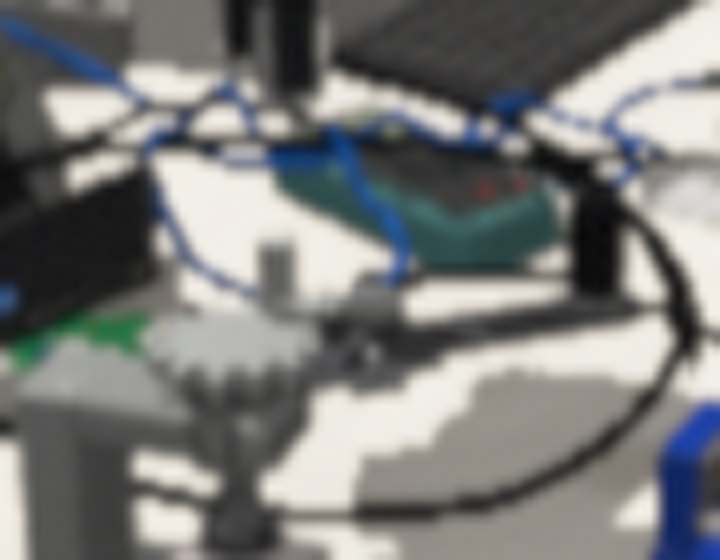

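The tab now stands at (277,250) in this crop, with the handle still at home. I'll check it against the predicted +0.4 position and work out the move to the knob.

```bash
python3 - <<'E'
from h import *
u=np.array([np.cos(np.radians(-132)),np.sin(np.radians(-132))]);y=np.array([.743,-.669]);S=np.array([592,67.6])
for s in(-.37,0,.2,.3,.4):
    X=np.r_[S+(52-34*np.cos(s))*u+34*np.sin(s)*y,158];print(s,((proj('scene',X)-[180,150])*8).round())
s=sensors.sense();R=cv2.Rodrigues(s['orientation'])[0]
print((R.T@(np.r_[S+135*u,130]-s['tcp_pos'])).round(1),s['contact_force'].round(1))
E
```

```text
-0.37 [292. 256.]
0 [275. 243.]
0.2 [271. 235.]
0.3 [270. 231.]
0.4 [270. 227.]
[-115.1   -8.    81.7] [ 0.1 -0.2 -0.6]
```

```bash

python3 -m handwheel '0 0 0 -0.36 -0.05 0 0.42; 0 0 0 -0.72 -0.05 0 0.42; 0 0 0 -0.72 -0.05 0 0.42' >/dev/null
python3 -m handwheel '0 0 0 -0.36 -0.05 0 0.42; 0 0 0 -0.72 -0.05 0 0.42; 0 0 0 -0.72 -0.05 0 0.42; 0 0 0 -0.72 -0.05 0 0.42'
python3 - <<'E'
from h import *
p,d=viewer.grab_frame('scene');q,e=viewer.grab_frame('top')
cv2.imwrite('pics/f.png',np.hstack([cv2.resize(p[145:215,180:270],(450,350),interpolation=2),cv2.resize(q[140:210,215:285],(350,350),interpolation=2)]))
E
```

```text
time: 5.8
tcp_pos: [499.9, -33.3, 208.5]
orientation: [2.87, 1.276, 0.0]
contact_force: [-0.2, 0.5, 0.3]
finger_gap: 35.7
finger_force: 0.0
```

View pics/f.png

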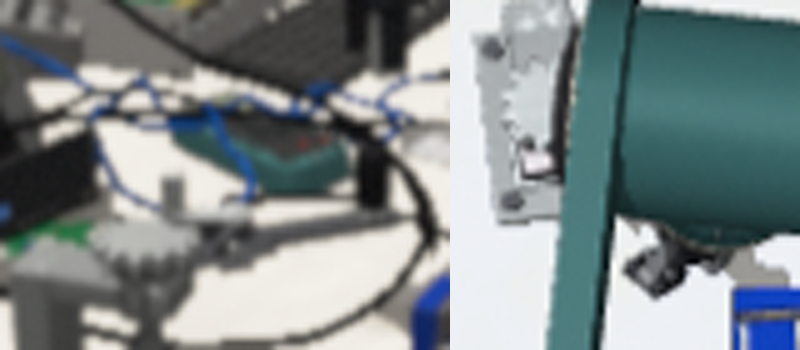

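In the scene half, the tab is at (174,190) and the fingers hang above the knob at (373,165). The arm hides the tab in the top half, so I'll read its position from scene depth instead.

```bash
python3 - <<'E'
from h import *
p,d=viewer.grab_frame('scene')
o=np.load('scene0.npy')
S=np.array([592,67.6]);u=np.array([-.669,-.743]);y=np.array([.743,-.669])
def f(D,us,vs):
  for v in vs:
    for x in us:
        X=dep('scene',x,v,D)
        if 130<X[2]<165 and abs(X[0]-580)<40: print(x,v,X.round(),'r',round((X[:2]-S)@u,1),'lat',round((X[:2]-S)@y,1))
print('before');f(o,range(214,221),range(183,189,2))
print('now');f(d,range(211,219),range(179,187,2))
E
```

```text
before
215 183 [570.  68. 158.] r 14.4 lat -17.0
216 183 [568.  65. 157.] r 17.5 lat -16.2
217 183 [567.  62. 156.] r 20.6 lat -15.2
218 183 [563.  64. 158.] r 22.2 lat -19.3
219 183 [562.  60. 156.] r 25.8 lat -17.0
215 185 [570.  69. 152.] r 14.1 lat -17.3
216 185 [564.  73. 155.] r 14.9 lat -24.0
217 185 [567.  63. 150.] r 20.3 lat -15.8
218 185 [563.  65. 152.] r 21.8 lat -19.8
219 185 [565.  55. 148.] r 27.2 lat -12.0
215 187 [569.  70. 147.] r 13.5 lat -18.5
216 187 [565.  71. 148.] r 15.3 lat -22.1
217 187 [565.  66. 146.] r 19.0 lat -19.1
218 187 [562.  66. 147.] r 21.2 lat -21.2
219 187 [562.  60. 144.] r 25.2 lat -17.4
now
212 181 [585.  59. 157.] r 11.3 lat 0.2
213 181 [583.  57. 157.] r 14.3 lat 0.6
214 181 [584.  50. 154.] r 18.7 lat 5.7
215 181 [580.  50. 154.] r 20.7 lat 2.9
216 181 [580.  46. 153.] r 24.4 lat 5.6
212 183 [587.  56. 149.] r 12.3 lat 4.2
213 183 [586.  51. 147.] r 16.0 lat 7.0
214 183 [584.  50. 148.] r 18.5 lat 5.9
215 183 [580.  51. 149.] r 20.4 lat 2.6
216 183 [578.  49. 149.] r 23.0 lat 1.6
212 185 [590.  51. 141.] r 13.6 lat 9.4
213 185 [586.  52. 142.] r 15.5 lat 6.1
214 185 [583.  51. 142.] r 17.9 lat 4.6
215 185 [581.  50. 142.] r 20.4 lat 3.4
216 185 [578.  49. 142.] r 22.9 lat 1.9
```

```bash

python3 -m handwheel '0 0 0 0 0 0.2 0.42; 0 0 0 0 0 0.4 0.42; 0 0 0 0 0 0.5 0.42; 0 0 0 0 0 0.6 0.42; 0 0 0 0 0 0.7 0.42; 0 0 0 0 0 0.8 0.42; 0 0 0 0 0 0.9 0.42; 0 0 0 0 0 0.97 0.42; 0 0 0 0 0 0.97 0.42'
python3 -m handwheel '0 0 0 0 0 0 0.3; 0 0 0 0 0 0 0.3; 0 0 0 0 0 0 0.3' 20
python3 - <<'E'
from h import *
for f in(.075,.15,.225,.3,.375):print(f,'turn',round(f/(np.pi/2),3),'x',round(135*(1-np.cos(f))/80,4),'y',round(-135*np.sin(f)/80,3))
E
```

```text
time: 6.7
tcp_pos: [500.0, -32.7, 130.0]
orientation: [-2.869, -1.279, 0.002]
contact_force: [-0.1, 0.3, 0.2]
finger_gap: 35.8
finger_force: 0.0
time: 6.95
tcp_pos: [500.4, -32.7, 131.6]
orientation: [-2.869, -1.279, -0.0]
contact_force: [-0.4, 0.5, -0.4]
finger_gap: 25.8
finger_force: 0.8
0.075 turn 0.048 x 0.0047 y -0.126
0.15 turn 0.095 x 0.0189 y -0.252
0.225 turn 0.143 x 0.0425 y -0.376
0.3 turn 0.191 x 0.0754 y -0.499
0.375 turn 0.239 x 0.1173 y -0.618
```

```bash
cat > st.py <<'E'
from h import *
s=sensors.sense();R=cv2.Rodrigues(s['orientation'])[0];c=s['contact_force']
S=np.array([592,67.6]);r=s['tcp_pos'][:2]-S;h=np.degrees(np.arctan2(r[1],r[0]))%360
print('t',round(s['time'],2),'F tool',(R.T@c).round(1),'rad',round(np.hypot(*r),1),'handle',round(np.radians(228-h),3),'gap',round(s['finger_gap'],1),'q6',s['q'][5].round(2))
E
for i in 1 2; do python3 -m handwheel '0 0 0.024 0.0012 -0.063 0 0.3; 0 0 0.048 0.0047 -0.126 0 0.3; 0 0 0.072 0.0107 -0.189 0 0.3; 0 0 0.095 0.0189 -0.252 0 0.3; 0 0 0.119 0.0296 -0.315 0 0.3' >/dev/null; python3 st.py; done
```

```text
t 7.37 F tool [-0.7  0.9  0.5] rad 136.0 handle 0.193 gap 25.6 q6 0.84
t 7.78 F tool [-0.6  0.4 -0.4] rad 136.1 handle 0.38 gap 25.9 q6 1.07
```

```bash

for i in 1 2 3; do python3 -m handwheel '0 0 0.024 0.0012 -0.063 0 0.3; 0 0 0.048 0.0047 -0.126 0 0.3; 0 0 0.072 0.0107 -0.189 0 0.3; 0 0 0.095 0.0189 -0.252 0 0.3; 0 0 0.119 0.0296 -0.315 0 0.3' >/dev/null; python3 st.py; done
```

```text
t 8.2 F tool [-1.3  0.4  0.5] rad 136.2 handle 0.566 gap 25.5 q6 1.31
t 8.62 F tool [-2.5  3.5 -1.4] rad 136.5 handle 0.75 gap 25.7 q6 1.55
t 9.03 F tool [-3.1  2.9 -0.8] rad 136.6 handle 0.936 gap 25.6 q6 1.79
```

```bash
cat >> st.py <<'E'
t=np.array([r[1],-r[0]])/np.hypot(*r)
print('   Ftan',round(-c[:2]@t,1),'Frad',round(c[:2]@r/np.hypot(*r),1),'yaw-handle',round(np.degrees(np.arctan2(-R[1,0],-R[0,0]))%360-h,1),'z',s['tcp_pos'][2].round(1))
E
for i in 1 2; do python3 -m handwheel '0 0 0.024 0.0012 -0.063 0 0.3; 0 0 0.048 0.0047 -0.126 0 0.3; 0 0 0.072 0.0107 -0.189 0 0.3; 0 0 0.095 0.0189 -0.252 0 0.3; 0 0 0.119 0.0296 -0.315 0 0.3' >/dev/null; python3 st.py; done
```

```text
t 9.45 F tool [-2.6  3.8 -0.1] rad 136.7 handle 1.122 gap 25.4 q6 2.03
   Ftan 3.8 Frad 2.6 yaw-handle -0.0 z 131.7
t 9.87 F tool [-3.6  3.5 -1.2] rad 136.8 handle 1.308 gap 25.5 q6 2.26
   Ftan 3.5 Frad 3.6 yaw-handle -0.1 z 131.7
```

```bash

python3 -m handwheel '0 0 0.024 0.0012 -0.063 0 0.3; 0 0 0.048 0.0047 -0.126 0 0.3; 0 0 0.072 0.0107 -0.189 0 0.3' >/dev/null; python3 st.py
for i in 1 2 3 4 5 6 7; do python3 -m handwheel '0 0 -0.024 0.0012 0.063 0 0.3; 0 0 -0.048 0.0047 0.126 0 0.3; 0 0 -0.072 0.0107 0.189 0 0.3; 0 0 -0.095 0.0189 0.252 0 0.3; 0 0 -0.119 0.0296 0.315 0 0.3' >/dev/null; python3 st.py; done
```

```text
t 10.12 F tool [-3.5  2.7 -1.1] rad 136.8 handle 1.419 gap 26.0 q6 2.4
   Ftan 2.7 Frad 3.5 yaw-handle -0.2 z 131.6
t 10.53 F tool [ 0.4 -0.8  0.8] rad 136.5 handle 1.233 gap 25.6 q6 2.16
   Ftan -0.8 Frad -0.4 yaw-handle 0.1 z 131.8
t 10.95 F tool [ 0.7 -1.7  0.4] rad 136.4 handle 1.047 gap 25.7 q6 1.93
   Ftan -1.7 Frad -0.7 yaw-handle 0.1 z 131.9
t 11.37 F tool [ 0.2 -0.6 -0.1] rad 136.3 handle 0.861 gap 25.9 q6 1.69
   Ftan -0.6 Frad -0.2 yaw-handle 0.2 z 131.9
t 11.78 F tool [-0.  -0.3 -0.3] rad 136.3 handle 0.675 gap 26.0 q6 1.45
   Ftan -0.3 Frad 0.0 yaw-handle 0.2 z 131.9
t 12.2 F tool [ 1.3 -0.2  0.2] rad 136.1 handle 0.489 gap 25.6 q6 1.21
   Ftan -0.2 Frad -1.3 yaw-handle 0.3 z 131.9
t 12.62 F tool [ 0.8 -2.1 -0.7] rad 136.0 handle 0.302 gap 25.6 q6 0.97
   Ftan -2.1 Frad -0.8 yaw-handle 0.3 z 131.9
t 13.03 F tool [ 1.5 -0.9 -0.1] rad 135.9 handle 0.116 gap 25.3 q6 0.75
   Ftan -0.9 Frad -1.5 yaw-handle 0.3 z 131.9
```

```bash

python3 -m handwheel '0 0 -0.024 0.0012 0.063 0 0.3; 0 0 -0.048 0.0047 0.126 0 0.3' >/dev/null; python3 st.py
for i in 1 2 3 4; do python3 -m handwheel '0 0 0.024 0.0012 -0.063 0 0.3; 0 0 0.048 0.0047 -0.126 0 0.3; 0 0 0.072 0.0107 -0.189 0 0.3; 0 0 0.095 0.0189 -0.252 0 0.3; 0 0 0.119 0.0296 -0.315 0 0.3' >/dev/null; python3 st.py; done
```

```text
t 13.2 F tool [ 1.4 -1.6  1.3] rad 135.9 handle 0.042 gap 25.7 q6 0.66
   Ftan -1.6 Frad -1.4 yaw-handle 0.4 z 131.8
t 13.62 F tool [-0.8  0.3 -0.3] rad 136.1 handle 0.231 gap 25.6 q6 0.88
   Ftan 0.3 Frad 0.8 yaw-handle 0.3 z 131.8
t 14.03 F tool [-1.   3.3  0.1] rad 136.4 handle 0.415 gap 25.2 q6 1.12
   Ftan 3.3 Frad 1.0 yaw-handle 0.1 z 131.8
t 14.45 F tool [-2.3  2.9  0.2] rad 136.6 handle 0.601 gap 25.5 q6 1.36
   Ftan 2.9 Frad 2.3 yaw-handle 0.1 z 131.8
t 14.87 F tool [-3.6  3.6  0.2] rad 136.7 handle 0.787 gap 25.5 q6 1.6
   Ftan 3.6 Frad 3.5 yaw-handle 0.0 z 131.8
```

```bash

for i in 1 2 3; do python3 -m handwheel '0 0 0.024 0.0012 -0.063 0 0.3; 0 0 0.048 0.0047 -0.126 0 0.3; 0 0 0.072 0.0107 -0.189 0 0.3' >/dev/null; python3 st.py; done
```

```text
t 15.12 F tool [-3.6  4.2 -0.9] rad 136.7 handle 0.898 gap 25.8 q6 1.74
   Ftan 4.1 Frad 3.6 yaw-handle -0.1 z 131.7
t 15.37 F tool [-3.1  4.   0.1] rad 136.8 handle 1.01 gap 25.3 q6 1.89
   Ftan 4.0 Frad 3.1 yaw-handle -0.2 z 131.7
t 15.62 F tool [-3.7  4.4 -1.3] rad 136.7 handle 1.121 gap 25.4 q6 2.03
   Ftan 4.4 Frad 3.7 yaw-handle -0.3 z 131.7
```

```bash

for i in 1 2; do python3 -m handwheel '0 0 0.024 0.0012 -0.063 0 0.3; 0 0 0.048 0.0047 -0.126 0 0.3; 0 0 0.072 0.0107 -0.189 0 0.3' >/dev/null; python3 st.py; done
python3 -m handwheel '0 0 0.024 0.0012 -0.063 0 0.3; 0 0 0.048 0.0047 -0.126 0 0.3' >/dev/null; python3 st.py
```

```text
t 15.87 F tool [-2.1  4.6 -1.5] rad 136.7 handle 1.232 gap 25.8 q6 2.17
   Ftan 4.6 Frad 2.1 yaw-handle -0.4 z 131.7
t 16.12 F tool [-3.1  3.7 -0.6] rad 136.6 handle 1.343 gap 25.5 q6 2.31
   Ftan 3.7 Frad 3.2 yaw-handle -0.5 z 131.7
t 16.28 F tool [-3.8  4.  -0.7] rad 136.6 handle 1.417 gap 25.6 q6 2.4
   Ftan 3.9 Frad 3.8 yaw-handle -0.6 z 131.6
```

```bash

for i in 1 2 3 4 5 6 7; do python3 -m handwheel '0 0 -0.024 0.0012 0.063 0 0.3; 0 0 -0.048 0.0047 0.126 0 0.3; 0 0 -0.072 0.0107 0.189 0 0.3; 0 0 -0.095 0.0189 0.252 0 0.3; 0 0 -0.119 0.0296 0.315 0 0.3' >/dev/null; done; python3 st.py
python3 -m handwheel '0 0 -0.024 0.0012 0.063 0 0.3; 0 0 -0.044 0.004 0.115 0 0.3' >/dev/null; python3 st.py
for i in 1 2; do python3 -m handwheel '0 0 0.024 0.0012 -0.063 0 0.3; 0 0 0.048 0.0047 -0.126 0 0.3; 0 0 0.072 0.0107 -0.189 0 0.3' >/dev/null; python3 st.py; done
```

```text
t 19.2 F tool [ 0.5 -0.6  0.9] rad 136.8 handle 0.117 gap 25.6 q6 0.75
   Ftan -0.6 Frad -0.5 yaw-handle 0.1 z 131.8
t 19.37 F tool [ 0.5 -0.9 -0.2] rad 136.8 handle 0.049 gap 25.6 q6 0.67
   Ftan -0.9 Frad -0.5 yaw-handle 0.2 z 131.8
t 19.62 F tool [-0.4  0.6 -0.1] rad 136.9 handle 0.162 gap 25.0 q6 0.81
   Ftan 0.6 Frad 0.4 yaw-handle -0.0 z 131.8
t 19.87 F tool [-0.8  0.6  0.4] rad 136.9 handle 0.274 gap 25.5 q6 0.94
   Ftan 0.6 Frad 0.8 yaw-handle -0.1 z 131.9
```

Now slow, short steps, watching for the stiffening.

```bash

for i in 1 2 3; do python3 -m handwheel '0 0 0.024 0.0012 -0.063 0 0.3; 0 0 0.048 0.0047 -0.126 0 0.3' >/dev/null; python3 st.py; done
```

```text
t 20.03 F tool [-1.5  1.3 -0.6] rad 136.9 handle 0.348 gap 25.4 q6 1.04
   Ftan 1.3 Frad 1.5 yaw-handle -0.2 z 131.8
t 20.2 F tool [-3.5  4.2 -0.2] rad 137.0 handle 0.42 gap 25.8 q6 1.13
   Ftan 4.2 Frad 3.5 yaw-handle -0.4 z 131.8
t 20.37 F tool [-4.4  4.8 -1.1] rad 137.0 handle 0.493 gap 25.5 q6 1.23
   Ftan 4.8 Frad 4.4 yaw-handle -0.5 z 131.8
```

```bash

for i in 1 2; do python3 -m handwheel '0 0 0.024 0.0012 -0.063 0 0.3; 0 0 0.048 0.0047 -0.126 0 0.3' >/dev/null; python3 st.py; done
```

```text
t 20.53 F tool [-4.8  5.1 -1.4] rad 137.0 handle 0.567 gap 25.6 q6 1.32
   Ftan 5.0 Frad 4.9 yaw-handle -0.7 z 131.8
t 20.7 F tool [-5.2  6.1 -0.2] rad 137.0 handle 0.64 gap 26.0 q6 1.42
   Ftan 6.1 Frad 5.3 yaw-handle -0.8 z 131.7
```

```bash

for i in 1 2; do python3 -m handwheel '0 0 0.016 0.0006 -0.042 0 0.3; 0 0 0.032 0.0021 -0.084 0 0.3; 0 0 0.048 0.0047 -0.126 0 0.3' >/dev/null; python3 st.py; done
```

```text
t 20.95 F tool [-5.4  6.9 -1.5] rad 136.9 handle 0.713 gap 25.7 q6 1.52
   Ftan 6.8 Frad 5.5 yaw-handle -0.9 z 131.7
t 21.2 F tool [-6.   7.5 -2.1] rad 136.9 handle 0.786 gap 25.7 q6 1.61
   Ftan 7.4 Frad 6.1 yaw-handle -1.0 z 131.7
```

```bash

for i in 1; do python3 -m handwheel '0 0 0.016 0.0006 -0.042 0 0.3; 0 0 0.032 0.0021 -0.084 0 0.3; 0 0 0.048 0.0047 -0.126 0 0.3' >/dev/null; python3 st.py; done
python3 -m handwheel '0 0 0.012 0.0003 -0.031 0 0.3; 0 0 0.024 0.0012 -0.063 0 0.3' >/dev/null; python3 st.py
```

```text
t 21.45 F tool [-6.5  8.1 -0.9] rad 136.8 handle 0.86 gap 26.1 q6 1.71
   Ftan 8.0 Frad 6.7 yaw-handle -1.1 z 131.6
t 21.62 F tool [-6.8  8.8 -2. ] rad 136.8 handle 0.896 gap 25.8 q6 1.76
   Ftan 8.6 Frad 7.0 yaw-handle -1.1 z 131.6
```

```bash

python3 -m handwheel '0 0 0.008 0.0001 -0.021 0 0.3; 0 0 0.016 0.0006 -0.042 0 0.3; 0 0 0.024 0.0012 -0.063 0 0.3' >/dev/null; python3 st.py; python3 -m handwheel '0 0 0.004 0 -0.01 0 0.3'>/dev/null;python3 st.py
```

```text
t 21.87 F tool [-8.2  9.8 -3.5] rad 136.8 handle 0.933 gap 25.8 q6 1.81
   Ftan 9.6 Frad 8.4 yaw-handle -1.2 z 131.6
t 21.95 F tool [-7.2  9.1 -2.7] rad 136.8 handle 0.939 gap 25.7 q6 1.82
   Ftan 9.0 Frad 7.4 yaw-handle -1.2 z 131.6
```

Ftan is about 9.2 N, so the handle has plainly stiffened. I'll swing it home.

```bash

for i in 1 2 3 4; do python3 -m handwheel '0 0 -0.024 0.0012 0.063 0 0.3; 0 0 -0.048 0.0047 0.126 0 0.3; 0 0 -0.072 0.0107 0.189 0 0.3; 0 0 -0.095 0.0189 0.252 0 0.3; 0 0 -0.119 0.0296 0.315 0 0.3' >/dev/null; python3 st.py; done
python3 -m handwheel '0 0 -0.024 0.0012 0.063 0 0.3; 0 0 -0.048 0.0047 0.126 0 0.3; 0 0 -0.072 0.0107 0.189 0 0.3; 0 0 -0.095 0.0189 0.252 0 0.3' >/dev/null; python3 st.py
for i in 1 2 3; do python3 -m handwheel '0 0 -0.006 0 0.015 0 0.3; 0 0 -0.01 0.0003 0.027 0 0.3'>/dev/null;python3 st.py;done
```

```text
t 22.37 F tool [ 0.3 -0.2 -0.8] rad 136.5 handle 0.757 gap 25.2 q6 1.57
   Ftan -0.2 Frad -0.3 yaw-handle -0.8 z 131.9
t 22.78 F tool [ 0.8 -0.7  0.6] rad 136.7 handle 0.571 gap 25.4 q6 1.33
   Ftan -0.7 Frad -0.8 yaw-handle -0.7 z 131.9
t 23.2 F tool [ 1.4 -1.1  0.3] rad 137.0 handle 0.386 gap 25.1 q6 1.09
   Ftan -1.1 Frad -1.4 yaw-handle -0.6 z 131.9
t 23.62 F tool [ 1.  -1.3 -0.5] rad 137.3 handle 0.201 gap 25.3 q6 0.86
   Ftan -1.3 Frad -1.0 yaw-handle -0.5 z 131.9
t 23.95 F tool [ 1.3 -1.6 -0.5] rad 137.4 handle 0.054 gap 25.6 q6 0.68
   Ftan -1.6 Frad -1.3 yaw-handle -0.4 z 131.8
t 24.12 F tool [-0.2 -1.6 -0. ] rad 137.5 handle 0.04 gap 25.7 q6 0.67
   Ftan -1.6 Frad 0.2 yaw-handle -0.4 z 131.7
t 24.28 F tool [ 0.1 -1.4  0.3] rad 137.5 handle 0.026 gap 26.0 q6 0.65
   Ftan -1.4 Frad -0.1 yaw-handle -0.3 z 131.5
t 24.45 F tool [-0.4 -0.1 -0.8] rad 137.6 handle 0.01 gap 26.0 q6 0.63
   Ftan -0.1 Frad 0.4 yaw-handle -0.3 z 131.4
```

```bash

for i in 1 2 3 4; do python3 -m handwheel '0 0 0 0 0.013 0 0.3; 0 0 0 0 0.025 0 0.3'>/dev/null;python3 st.py;done
```

```text
t 24.62 F tool [ -0.6 -14.8  -6.3] rad 137.6 handle -0.001 gap 25.7 q6 0.63
   Ftan -14.8 Frad 0.4 yaw-handle -0.9 z 131.3
t 24.78 F tool [ -3.6 -32.6 -13.5] rad 137.7 handle -0.003 gap 25.5 q6 0.62
   Ftan -32.6 Frad 3.0 yaw-handle -1.0 z 131.2
t 24.95 F tool [ -5.2 -50.7 -18.9] rad 137.7 handle -0.006 gap 26.0 q6 0.62
   Ftan -50.6 Frad 4.2 yaw-handle -1.1 z 131.1
t 25.12 F tool [ -6.7 -68.  -26.4] rad 137.7 handle -0.008 gap 25.8 q6 0.62
   Ftan -67.8 Frad 5.2 yaw-handle -1.2 z 131.0
```

That loop should have stopped at the first contact with the home stop. It loaded the stop to 68 N, so I'm backing off now.

```bash

python3 -m handwheel '0 0 0 0 -0.05 0 0.3; 0 0 0 0 -0.1 0 0.3; 0 0 0 0 -0.1 0 0.42; 0 0 0 0 -0.1 0 0.42; 0 0 0 0 -0.1 0 0.42;0 0 0 0 -0.1 0 0.42'>/dev/null;python3 st.py
python3 -m handwheel '0 0 0 0 0 -0.3 0.42; 0 0 0 0 0 -0.6 0.42; 0 0 0 0 0 -1 0.42; 0 0 0 0 0 -1 0.42'>/dev/null;python3 st.py
python3 -m handwheel '0 0 0 -0.5 0 0 0.42; 0 0 0 -1 0 0 0.42; 0 0 0 -1 0.5 0 0.42; 0 0 0 -1 1 0 0.42;0 0 0 -1 1 0 0.42'>/dev/null;python3 st.py
python3 -m handwheel '0 0 0 -0.4 0.5 0 0.42; 0 0 0 -0.4 1 0 0.42; 0 0 0 -0.4 1 0 0.42'>/dev/null
python3 -m handwheel '0 0 0 0 0.5 0 0.42; 0 0 0 0 1 0 0.42; 0 0 0 0 1 0 0.42'>/dev/null
python3 -m handwheel '0 0 0 0 0.5 0 0.42; 0 0 0 0 1 0 0.42; 0 0 0 0 1 0 0.42'>/dev/null
python3 - <<'E'
from h import *
print(sensors.sense()['tcp_pos'])
p,d=viewer.grab_frame('scene');q,e=viewer.grab_frame('top');np.save('s1.npy',d);np.save('t1.npy',e);cv2.imwrite('pics/top1.png',q)
cv2.imwrite('pics/g.png',np.hstack([cv2.resize(p[160:240,170:260],(450,400),interpolation=2),cv2.resize(q[140:210,215:285],(350,400),interpolation=2)]))
E
```

```text
t 25.62 F tool [ 0.2 -0.2  0.1] rad 137.7 handle 0.008 gap 35.9 q6 0.63
   Ftan -0.2 Frad -0.2 yaw-handle -0.4 z 131.3
t 25.95 F tool [ 0.7  0.8 -1.4] rad 136.8 handle -0.001 gap 35.8 q6 0.63
   Ftan 0.8 Frad -0.6 yaw-handle -0.9 z 217.3
t 26.37 F tool [0.3 0.1 0.3] rad 234.7 handle -0.355 gap 35.8 q6 0.41
   Ftan 0.2 Frad -0.3 yaw-handle -21.4 z 210.2
[ 660.11240814 -336.97935794  207.0187588 ]
```

View pics/g.png

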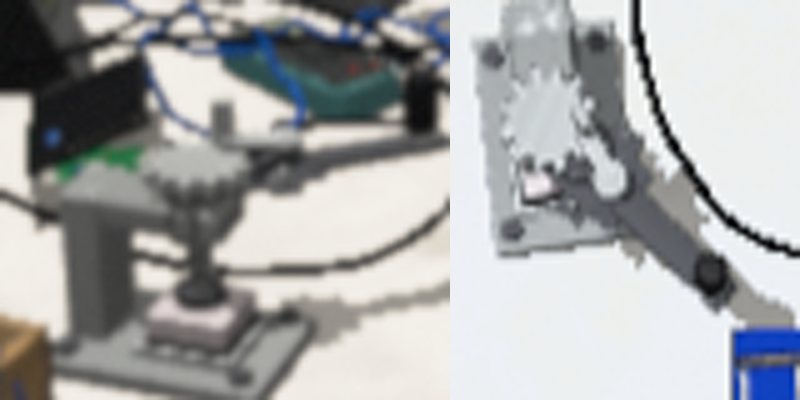

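The pad sits on the part in the left half. In the right half the knob is back at (712,272), and the lever runs from (612,180) up to about (585,130). I'll measure the lever angle from points on the tab.

```bash
python3 - <<'E'
from h import *
S=np.array([592,67.6]);u=np.array([-.669,-.743]);y=np.array([.743,-.669])
for nm,f,box in(('top','top0.npy',(225,260,150,185)),('top','t1.npy',(225,260,150,185)),('scene','scene0.npy',(205,225,175,195)),('scene','s1.npy',(205,225,175,195))):
    D=np.load(f);P=[dep(nm,a,b,D) for a in range(box[0],box[1]) for b in range(box[2],box[3]) if D[b,a]>0]
    P=np.array(P)
    for lo,hi in((131,142),(143,165)):
        m=(P[:,2]>lo)&(P[:,2]<hi)&(np.hypot(*(P[:,:2]-S).T)<75);Q=P[m]
        if len(Q): 
            L=np.c_[(Q[:,:2]-S)@u,(Q[:,:2]-S)@y];print(f,lo,len(Q),'mean r,lat',L.mean(0).round(1),'med',np.median(L,0).round(1),'minr',L[:,0].min().round(),'z',Q[:,2].mean().round())
            if len(Q)<60 and nm=='top':print(L.round().astype(int).tolist())
# handle direction from knob
for f in('top0.npy','t1.npy'):
    D=np.load(f);P=np.array([dep('top',a,b,D) for a in range(262,273) for b in range(181,193)]);Q=P[(P[:,2]>150)&(P[:,2]<170)];k=Q.mean(0);print(f,'knob',k.round(1),len(Q),np.degrees(np.arctan2(*(k[:2]-S)[::-1])))
E
```

```text
top0.npy 131 92 mean r,lat [25.1 -4.2] med [30.5 -4.3] minr -30.0 z 134.0
top0.npy 143 16 mean r,lat [ 20.3 -13.9] med [ 20.9 -14. ] minr 13.0 z 157.0
[[13, -15], [14, -17], [16, -19], [15, -13], [17, -15], [20, -18], [17, -10], [20, -13], [22, -15], [22, -16], [22, -11], [24, -13], [25, -15], [24, -9], [26, -11], [26, -12]]
t1.npy 131 91 mean r,lat [24.9 -1.8] med [29.6 -0.1] minr -25.0 z 134.0
t1.npy 143 12 mean r,lat [19.4  8.6] med [18.6  8.3] minr 13.0 z 156.0
[[13, 8], [15, 11], [16, 9], [18, 7], [19, 6], [17, 13], [19, 11], [20, 10], [23, 6], [24, 5], [25, 9], [26, 7]]
scene0.npy 131 35 mean r,lat [ 26.9 -14.6] med [ 25.1 -16.2] minr 13.0 z 135.0
scene0.npy 143 27 mean r,lat [ 19.2 -18.7] med [ 19.1 -19.1] minr 13.0 z 151.0Traceback (most recent call last):
  File "<stdin>", line 4, in <module>
  File "h.py", line 10, in dep
    o,d=ray(n,u,v);return o+d*D[int(round(v)),int(round(u))]
        ~~~^^^^^^^
  File "h.py", line 4, in ray
    c=viewer.camera_params(n);K=np.array([[c['fx'],0,c['cx']],[0,c['fy'],c['cy']],[0,0,1.]])
ValueError: time passes only in moves, steps and waits
```

```bash
python3 - <<'E'
from h import *
S=np.array([592,67.6]);u=np.array([-.669,-.743]);y=np.array([.743,-.669])
s=sensors.sense();R=cv2.Rodrigues(s['orientation'])[0]
t=np.r_[S+20.6*u+10*y,137];print(s['time'],t,(R.T@(t-s['tcp_pos'])/80).round(3),np.degrees(np.arctan2(R[1,0],R[0,0])))
E
```

```text
27.2167 [585.6486  45.6042 137.    ] [ 2.865 -3.89   0.909] 47.100872519627224
```

The image differences put the lever near +0.3 rather than its +0.4 stop. I'll go back and gently confirm that it is fully over.

```bash

python3 -m handwheel '0 0 0 0 -0.5 -0.2 0.42; 0 0 0 0.4 -1 -0.2 0.42; 0 0 0 0.4 -1 -0.2 0.42' >/dev/null
python3 -m handwheel '0 0 0 0.4 -0.5 0 0.42; 0 0 0 0.8 -1 0 0.42; 0 0 0 0.8 -1 0 0.42' >/dev/null
python3 -m handwheel '0 0 0 0.4 -0.5 0 0.42; 0 0 0 0.8 -1 0 0.42; 0 0 0 0.8 -1 0 0.42' >/dev/null
python3 -m handwheel '0 0 0 0.4 -0.5 0 0.42; 0 0 0 0.86 -0.89 0 0.42; 0 0 0 0.86 -0.89 0 0.42; 0 0 0 0.86 -0.89 0 0.42; 0 0 0 0.86 -0.89 0 0.42'
python3 - <<'E'
from h import *
S=np.array([592,67.6]);u=np.array([-.669,-.743]);y=np.array([.743,-.669])
s=sensors.sense();R=cv2.Rodrigues(s['orientation'])[0]
t=np.r_[S+20.6*u+10*y,137];print((R.T@(t-s['tcp_pos'])/80).round(3))
E
```

```text
time: 28.38
tcp_pos: [584.1, 46.9, 227.8]
orientation: [2.878, 1.259, 0.001]
contact_force: [0.0, 0.1, -0.1]
finger_gap: 36.0
finger_force: 0.0
[0.    0.024 1.135]
```

```bash

python3 -m handwheel '0 0 0 0 0 0.3 0.42; 0 0 0 0 0 0.6 0.42; 0 0 0 0 0 0.6 0.42' | grep contact
python3 -m handwheel '0 0 0 0 0 0.1 0.42; 0 0 0 0 0 0.2 0.42; 0 0 0 0 0 0.3 0.42; 0 0 0 0 0 0.4 0.42; 0 0 0 0 0 0.52 0.42; 0 0 0 0 0 0.52 0.42' | egrep 'tcp|contact'
python3 -m handwheel '0 0 0 0 0.05 0 0.42; 0 0 0 0 0.1 0 0.42; 0 0 0 0 0.13 0 0.42; 0 0 0 0 0.13 0 0.42' | egrep 'tcp|contact'; python3 st.py
```

```text
contact_force: [-1.0, -0.7, -1.0]
tcp_pos: [584.2, 45.8, 135.6]
contact_force: [-0.3, 0.2, -0.7]
tcp_pos: [593.1, 38.4, 138.2]
contact_force: [-0.5, -0.3, -0.6]
t 29.47 F tool [-0.5 -0.2  0.6] rad 29.2 handle -0.769 gap 36.1 q6 0.77
   Ftan -0.5 Frad 0.3 yaw-handle -45.0 z 138.2
```

```bash

for i in 1 2; do python3 -m handwheel '0 0 0 0 0.006 0 0.42; 0 0 0 0 0.012 0 0.42' | egrep 'tcp|contact'; done
```

```text
tcp_pos: [593.2, 38.1, 137.9]
contact_force: [0.0, -1.2, 0.1]
tcp_pos: [593.7, 37.7, 137.8]
contact_force: [-3.4, 1.8, 2.4]
```

```bash

python3 -m handwheel '0 0 0 0 0.006 0 0.42; 0 0 0 0 0.012 0 0.42' | egrep 'tcp|contact'
```

```text
tcp_pos: [594.3, 37.1, 137.7]
contact_force: [-5.4, 2.3, 2.3]
```

```bash

python3 -m handwheel '0 0 0 0 0.006 0 0.42; 0 0 0 0 0.012 0 0.42' | egrep 'tcp|contact'
```

```text
tcp_pos: [594.9, 36.4, 137.7]
contact_force: [-8.3, 2.5, 3.7]
```

```bash

python3 -m handwheel '0 0 0 0 0.006 0 0.42; 0 0 0 0 0.012 0 0.42' | egrep 'tcp|contact'
```

```text
tcp_pos: [595.1, 36.1, 137.6]
contact_force: [-12.7, 7.8, 5.2]
```

```bash

python3 -m handwheel '0 0 0 0 0.006 0 0.42; 0 0 0 0 0.012 0 0.42' | egrep 'tcp|contact'
```

```text
tcp_pos: [595.4, 35.9, 137.6]
contact_force: [-17.6, 11.7, 7.0]
```

It is against a hard stop, about 1 mm further than before. The last step peaked at about 21 N, so I'm releasing straight away and retreating.

```bash

python3 -m handwheel '0 0 0 0 -0.1 0 0.42; 0 0 0 0 -0.2 0 0.42; 0 0 0 0 -0.2 -0.3 0.42; 0 0 0 0 -0.2 -0.8 0.42; 0 0 0 0 -0.2 -1 0.42; 0 0 0 0 -0.2 -1 0.42' |egrep 'tcp|contact'
python3 -m handwheel '0 0 0 -0.4 0.5 0 0.42; 0 0 0 -0.8 1 0 0.42; 0 0 0 -0.8 1 0 0.42' >/dev/null
python3 -m handwheel '0 0 0 -0.4 0.5 0 0.42; 0 0 0 -0.8 1 0 0.42; 0 0 0 -0.8 1 0 0.42' >/dev/null
python3 -m handwheel '0 0 0 -0.4 0.5 0 0.42; 0 0 0 -0.8 1 0 0.42; 0 0 0 -0.8 1 0 0.42' >/dev/null
python3 -m handwheel '0 0 0 -0.4 0.5 0 0.42; 0 0 0 -0.4 1 0 0.42; 0 0 0 -0.4 1 0 0.42;0 0 0 -0.4 1 0 0.42' 
python3 - <<'E'
from h import *
S=np.array([592,67.6]);u=np.array([-.669,-.743]);y=np.array([.743,-.669])
q,D=viewer.grab_frame('top');P=np.array([dep('top',a,b,D) for a in range(225,260) for b in range(150,185) if D[b,a]>0])
Q=P[(P[:,2]>143)&(P[:,2]<165)&(np.hypot(*(P[:,:2]-S).T)<45)];print('tab',len(Q),(Q[:,:2].mean(0)-S)@np.c_[u,y])
for E in(np.load('top0.npy'),D):
    P=np.array([dep('top',a,b,E) for a in range(258,278) for b in range(178,198)]);Q=P[(P[:,2]>150)&(P[:,2]<172)];print('knob',len(Q),Q.mean(0).round(1))
E
```

```text
tcp_pos: [586.1, 46.0, 222.8]
contact_force: [0.8, 0.1, 0.5]
time: 32.05
tcp_pos: [667.6, -337.6, 215.6]
orientation: [-2.879, -1.253, 0.002]
contact_force: [-1.2, 0.5, 0.0]
finger_gap: 35.8
finger_force: 0.0
tab 13 [20.9121878  10.94724976]
knob 39 [500.1 -31.2 159.8]
knob 39 [500.1 -31.2 159.9]
```

The tab has now travelled about 25 mm, so the lever is over, and the knob is back exactly where it started. Handing in.

```bash
python3 -c "
from plant import job; print(job.close_job())"
```

```text
the job is handed in; nothing more can be done
None
```

The heat spreader is clamped: the handle stiffened to about 9 N and is back at its home stop, with the pawl lever on the tightening side. I was rougher than asked twice, loading the home stop to about 68 N and the pawl tab to about 21 N (limit 20 N) while re-seating it after tightening.

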